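# Peel the top tray off a stuck nest of pressed trays and hold it up

### The arm

A 6-joint arm with a two-finger parallel gripper is mounted at the origin on a cart in front of the work surface, level with it; the furniture and walls round the work are solid. World frame = base frame: x ahead of the robot, y to its left, z up, the work surface at z = 0. Lengths are in mm, angles in rad, forces in N, time in s.
With the tool pointing down it reaches from about 350 to 975 mm from the base axis. Payload 7.1 kg.
Tool frame: the origin (TCP) lies on the front face of the gripper's body, between the roots of the fingers; the fingertips stand 80 mm ahead of it and the grasp point (between the pads) lies 61 mm ahead of it (env.tips_ahead is the distance from the TCP to the fingertips, in mm); z points along the fingers, y is the line along which they close (so a half turn about z gives the same grasp; the last joint's range is limited). The gripper opens to 88 mm and grips with 3 to 60 N. Pads are 20 mm wide; open, the fingers measure 115 mm over their backs; the gripper's body (75 mm by 178 mm) begins 61 mm behind the grasp point.
Start: joints at [-1.27, 0.423, 1.63, -0, 1.089, -0.019], TCP at [196.503, -593.289, 302.675] pointing down, gripper open.
Joint ranges: [-3, 3], [-0.9, 2.11], [0.09, 2.58], [-1.31, 4.45], [0.11, 2.69], [-2.54, 2.54]. Speed limits (rad/s): [2.39, 2.39, 3.01, 3.14, 3.14, 3.14].

### API

Orientations are given as a unit quaternion [x, y, z, w].
In Python, from station import env, set_gripper, viewer, workorder gives the robot as it stands. Calls block until the motion is done:
- env.reach(position, orientation): joint-space move of the TCP to a pose.
- env.move_l(position, rot=None, rate=150, f_stop=None): straight line of the TCP; rot=None keeps the orientation; rate is the mean speed in mm/s. With f_stop (N) it stops when the force on the tool has changed by that much, and returns True; else False.
- env.move_joints(angles): joint-space move.
- set_gripper(opening): finger opening in mm; the grip force is fixed at half the most; returns when the fingers have stopped.
- env.hold(seconds).
- env.ik(position, orientation): joint angles nearest the present ones, or None.
- env.read_state(): the state.
- viewer.camera(name): name is "scene" or "top" or "wrist"; returns the picture (400x640x3 uint8, blue, green, red); there is no depth.
- viewer.camera_params(name): a dict with "fx", "fy", "cx", "cy" (pixels), "pose" (4x4, takes a point from camera to world coordinates); the wrist camera has in their place "tool_from_camera" (4x4, takes a point from camera to tool coordinates, whose origin is the TCP and whose axes are the flange's). Camera axes: x right, y up, looking along -z (the intrinsics and any distortion apply to the point x, -y, -z); pixel columns grow to the right and rows downward; lengths in mm; the calibration is good to about 2 mm. The wrist camera is an equidistant fisheye: a pixel r from the principal point sees the ray r / f radians off the axis. A picture is of the moment at which its call begins: read the wrist's pose just before it. camera_params takes no time and is no camera call.
A pose or a line that the arm cannot do raises env.IKError and nothing moves.
- workorder.sign_off(): hands the job in; it is judged then, once.
The state is a dict: "time_s": time; "qpos": joint angles; "dq": joint speeds; "tau": joint torques, N m; "tool_pos": TCP position; "orientation": TCP orientation; "force": force on the tool from outside, world axes, zero at the start; "wrist_torque": the same for the moment, N m; "width": finger opening in mm; "grip_force": force on a finger pad.
Only numpy, scipy, OpenCV 4.12 (cv2) and the standard library are available. Lean on these libraries where they do the work, as an engineer would, in place of code of your own. Each camera call takes 0.05 s, during which the arm holds its last target. There are 200 camera calls.

### The job

The nest of pressed parts trays between the vice and the wooden tool box has stuck together: push it back until you feel it seated squarely against the angle stop behind it, so that it cannot rock, then peel the top tray loose by lifting one of its corners first, leaving the other trays standing against the stop. Finish while still holding that tray: level and still in the gripper, its underside at least 20 cm above the bench and its middle at least 20 cm to the side of the nest's middle, ready to be filled; do not put it down or let go. Leave the pliers, the roll of tape and the solder spool that lie around where they are.

Things in the scene. Friction and masses are not known exactly. Their poses are not given: they have to be found in the camera images.
- stop: Fixed aluminium angle screwed to the bench, upright face toward the robot (its own -x), yaw within 0.1 rad. Face 140 mm wide (y), 70 mm high; 4 mm plate, a low foot reaches 42 mm behind it (+x). Origin: foot (z = 0) of the middle of the face. With the nest seated on it the nest cannot rock; standing free, the nest may rock up when a near corner is pulled.
- nest: The four lower trays, wedged in one another: one loose body, 0.88 kg (+-8 %), slides at a push of 4 to 10 N. Outline 116 (x) by 150 mm (y), 14 mm corner cuts, upright sides of four rim bands, top at z = 82 mm. Origin: centre of the underside. Starts 25 to 55 mm short of the stop, turned up to 0.08 rad against it; seated, its origin lies 58 mm before the stop's face (-x).
- top_tray: Top tray, pressed aluminium, 0.2 kg (+-10 %), empty, same outline as the nest, 34 mm deep. Origin: centre of the underside of its floor, at z = 64 mm while nested (x, y, yaw of the nest). A rim band 9 mm thick, 14 mm high runs round its top: long sides (straight to y = +-61 mm) have the outer face at x = +-58 mm, inner at +-49 mm, rim top 34 mm over the origin (z = 98 mm nested).
- corner_near_left (a point): Point on the tray's rim top at the middle of the corner cut, at its x -51, y +68, z +34 mm (toward the robot, left). Inside the rim band a shoulder and tapering walls go inward to the floor, so a fingertip inside may reach about 13 mm below the rim top. Outside, the rims of all trays are flush, 2 mm apart in height.
- corner_near_right (a point): Same at x -51, y -68, z +34 mm (toward the robot, right). Hidden spring noses in the nest at x +-50, y +-34 mm catch beads on the tray's long walls; each holds about 3 N and lets go after 2 to 3 mm of lift there. Lifting one near corner takes 4 to 7 N; a level pull takes about 12 N and is apt to carry the whole nest along.
- corner_far_left (a point): Same at x +51, y +68, z +34 mm (toward the stop, left). Tilting the tray 0.15 to 0.2 rad about the far end of the diagonal from the lifted corner frees it altogether.
- corner_far_right (a point): The same at x +51, y -68, z +34 mm (toward the stop, right)
- flat_pliers: Bystander: pliers with two splayed handles lying flat, 131 x 45 x 10 mm; origin centre of the underside
- copper_tape: Bystander: small flat roll of tape, 34 mm across, 12 mm high; origin centre of the underside
- solder_spool: Bystander: upright flanged spool of solder, 55 x 58 x 74 mm; origin centre of the underside

How it is judged:
By the outcome, as a careful person would: the job done as asked, in the order asked, and still so for the second after the job is handed in, while the arm keeps its last pose, push and grip.
It also fails if it takes over 59 s, if anything falls off the work surface, if the arm or the gripper's body presses on something with over 40 N, if the wrist force passes 120 N, or if a joint passes its speed limit or range.

## Working session

There is one attempt and no reset: what is moved stays moved. The work goes in short steps, each a Python script; the robot and the scene stay as the last script left them, time stands still between calls to the robot, and variables do not carry over. Pictures are saved under pics/ and viewed, at most 10 in all, crops included, and the job is handed in when it is done.

```bash
ls; mkdir -p pics
python3 - <<'E'
from station import env, viewer
import cv2, numpy as np
np.set_printoptions(suppress=True,precision=3)
for n in("scene","top"):
    cv2.imwrite(f"pics/{n}0.png",viewer.camera(n)); print(n,viewer.camera_params(n))
print(viewer.camera_params("wrist")); s=env.read_state(); print(s)
E
```

```text
pics
scene {'fx': 462.42318571069154, 'fy': 462.42318571069154, 'cx': 324.2899579169436, 'cy': 198.74744347009255, 'pose': array([[ -0.78 ,   0.301,  -0.548,  55.224],
       [ -0.626,  -0.372,   0.686, 655.05 ],
       [  0.003,   0.878,   0.478, 487.198],
       [  0.   ,   0.   ,   0.   ,   1.   ]])}
top {'fx': 456.1651413411588, 'fy': 456.1651413411588, 'cx': 320.58397203794885, 'cy': 200.10452178961967, 'pose': array([[  0.028,   0.99 ,  -0.137, 431.755],
       [ -0.999,   0.034,   0.038,  95.525],
       [  0.042,   0.135,   0.99 , 940.994],
       [  0.   ,   0.   ,   0.   ,   1.   ]])}
{'fx': 309.70691628693146, 'fy': 309.70691628693146, 'cx': 322.49960772487924, 'cy': 194.85280025583214, 'tool_from_camera': array([[  0.   ,   0.959,   0.282,  76.168],
       [  1.   ,  -0.   ,   0.   ,   0.481],
       [  0.   ,   0.282,  -0.959, -81.867],
       [  0.   ,   0.   ,   0.   ,   1.   ]])}
{'time_s': 0.1, 'qpos': array([-1.27 ,  0.424,  1.631, -0.   ,  1.089, -0.019]), 'dq': array([ 0.001, -0.001, -0.001, -0.   ,  0.001, -0.   ]), 'tau': array([ -0.   , -54.562, -27.432,   0.064,   0.019,  -0.   ]), 'tool_pos': array([ 196.361, -592.937,  301.988]), 'orientation': array([ 0.987,  0.159, -0.   , -0.001]), 'force': array([-0.339, -0.464, -0.184]), 'wrist_torque': array([-0.007, -0.014,  0.039]), 'grip_force': 0.0, 'width': 87.58410712851214}
```

View pics/scene0.png

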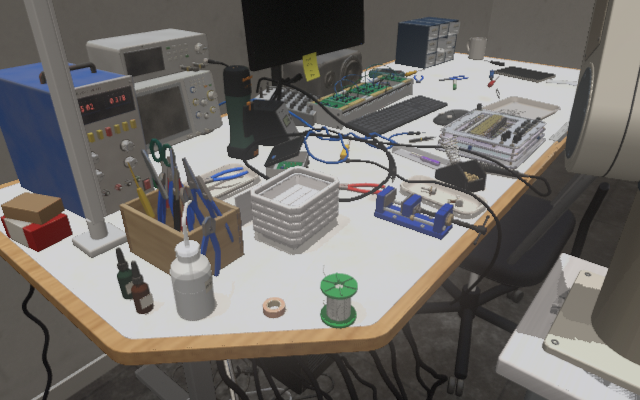

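View pics/top0.png

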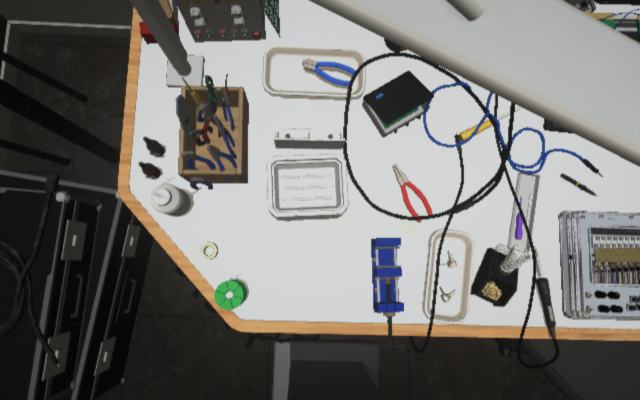

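The scene shows the white-grey nest at about (295,205) in the scene view and (307,187) in the top view. The stop is behind it at (308,138) and the tool box is to its left. The red pliers are at (410,190), the tape at (209,250) and the spool at (230,293). I'll zoom in on the top view around the nest and stop.

```bash
python3 - <<'E'
import cv2
im=cv2.imread("pics/top0.png")
c=im[115:230,250:360]
cv2.imwrite("pics/crop1.png",cv2.resize(c,None,fx=5,fy=5,interpolation=cv2.INTER_CUBIC))
E
cat > h.py <<'E'
from station import env, set_gripper, viewer, workorder
import cv2, numpy as np
from scipy.spatial.transform import Rotation as R
np.set_printoptions(suppress=True,precision=3)
def ray(p,uv,z):
    P=p["pose"]; d=P[:3,:3]@np.array([(uv[0]-p["cx"])/p["fx"],-(uv[1]-p["cy"])/p["fy"],-1.])
    o=P[:3,3]; return o+d*(z-o[2])/d[2]
def rayw(p,uv,z,tp,q):
    dx,dy=uv[0]-p["cx"],uv[1]-p["cy"]; r=np.hypot(dx,dy); t=r/p["fx"]
    d=np.array([np.sin(t)*dx/r,-np.sin(t)*dy/r,-np.cos(t)])
    T=p["tool_from_camera"]; Q=R.from_quat(q).as_matrix()
    d=Q@T[:3,:3]@d; o=tp+Q@T[:3,3]; return o+d*(z-o[2])/d[2]
E
python3 - <<'E'
from h import *
p=viewer.camera_params("top")
for n,uv,z in(("nest",(307,187),98),("stop",(308,138),60),("spool",(230,293),74),("tape",(209,250),12),("pliers",(410,190),10),("box",(214,135),80),("vice",(387,275),60),("blackbox",(397,100),50)): print(n,ray(p,uv,z))
E
```

```text
nest [572.088  89.242  98.   ]
stop [677.026  90.151  60.   ]
spool [372.171 225.171  74.   ]
tape [451.471 280.906  12.   ]
pliers [ 587.961 -126.223   10.   ]
box [670.169 271.24   80.   ]
vice [412.715 -69.994  60.   ]
blackbox [767.146 -89.564  50.   ]
```

View pics/crop1.png

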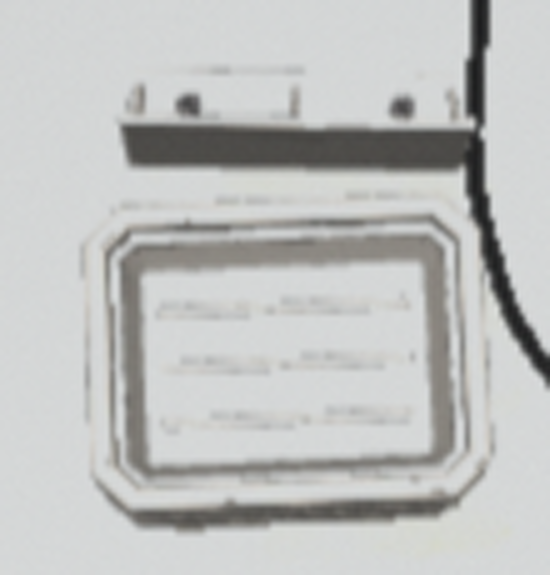

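The crop shows the stop's dark face, with its top edge from crop (122,125) to (470,131) and its foot from (130,163) to (468,167). The nest rim's near edge runs from about (132,509) to (448,497), so the nest is slightly turned. I'll cast these points, then go to a pose above and near the nest for a wrist view.

Run:
```python
from h import *
p=viewer.camera_params("top")
g=lambda u,v,z: ray(p,(250+(u+.5)/5-.5,115+(v+.5)/5-.5),z)
for n,a,b,z in(("stoptop",(122,125),(470,131),70),("stopfoot",(130,163),(468,167),0),("near",(132,509),(448,497),98),("left",(83,245),(95,470),98),("right",(483,240),(492,455),98)):
    A,B=g(*a,z),g(*b,z); d=B-A; print(n,A,B,np.linalg.norm(d),"dir",np.arctan2(d[1],d[0]))
q=R.from_matrix(np.array([[1,0,0],[0,-1,0],[0,0,-1.]])) # tool x ahead, y right
# camera is on tool +x; put it toward robot: tool x = -X
q2=R.from_euler("z",np.pi)*q
for nm,Q in(("x+",q),("x-",q2)):
    for z in(110,166,330):
        j=env.ik([480,88,z],Q.as_quat()); print(nm,z,j)
```

```text
stoptop [668.37  156.541  70.   ] [671.374  20.037  70.   ] 136.53739709394182 dir -1.5487877143753552
stopfoot [671.062 157.394   0.   ] [674.903  14.486   0.   ] 142.95988676933678 dir -1.5439247168436414
near [514.981 144.765  98.   ] [523.272  27.691  98.   ] 117.36737956121415 dir -1.5000971842520674
left [613.895 167.22   98.   ] [529.044 159.027  98.   ] 85.24541331722138 dir -3.04533342235878
right [621.471  16.627  98.   ] [539.584  11.569  98.   ] 82.04318008279577 dir -3.0799100014368963
x+ 110 [ 0.157  0.553  2.028 -0.     0.56   1.728]
x+ 166 [ 0.157  0.444  2.015 -0.     0.683  1.728]
x+ 330 [ 0.157  0.186  1.9   -0.     1.056  1.728]
x- 110 [ 0.157  0.553  2.028 -0.     0.56  -1.414]
x- 166 [ 0.157  0.444  2.015 -0.     0.683 -1.414]
x- 330 [ 0.157  0.186  1.9   -0.     1.056 -1.414]
```

Run:
```python
from h import *
q=R.from_euler("z",.025)*R.from_matrix(np.diag([1,-1,-1.]))
env.reach([475,86,340],q.as_quat()); env.hold(.3)
s=env.read_state(); im=viewer.camera("wrist"); print(s["time_s"],s["tool_pos"],s["orientation"],s["force"])
np.savez("w1.npz",tp=s["tool_pos"],q=s["orientation"]); cv2.imwrite("pics/w1.png",im)
```

```text
3.0 [475.105  85.756 339.974] [ 1.     0.012 -0.     0.   ] [ 0.48  -0.583 -0.083]
```

View pics/w1.png

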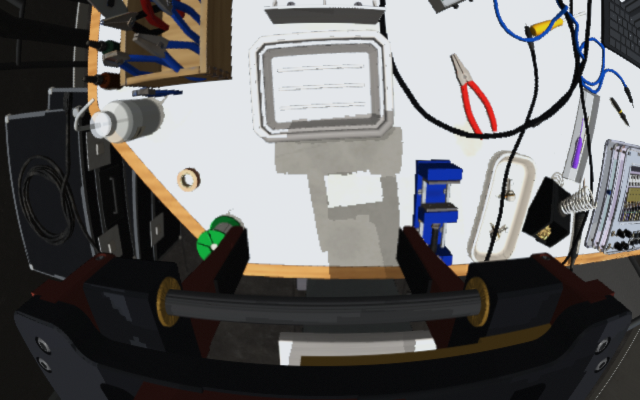

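The wrist view shows the nest rim from about (250,40) to (393,138) and the stop's face foot along row 22, from x 268 to 382. The vice is at (437,205), right of the approach corridor, and the spool at (220,237) to its left. Next I'll cross-check the cast points and then push.

Run:
```python
from h import *
p=viewer.camera_params("wrist"); w=np.load("w1.npz"); f=lambda uv,z: rayw(p,uv,z,w["tp"],w["q"])
for n,uv,z in(("near L",(265,140),98),("near R",(382,136),98),("left",(251,85),98),("right",(391,80),98),("foot L",(269,22),0),("foot R",(381,22),0),("top L",(266,9),70),("top R",(379,9),70),("viceL",(418,165),60),("vice far",(437,162),60),("spool far",(228,215),74)): print(n,f(uv,z))
```

```text
near L [515.105 146.811  98.   ]
near R [522.48   23.235  98.   ]
left [573.802 162.069  98.   ]
right [582.574  16.226  98.   ]
foot L [669.558 162.271   0.   ]
foot R [673.78   10.417   0.   ]
top L [666.416 153.913  70.   ]
top R [669.583  25.526  70.   ]
viceL [485.96  -31.898  60.   ]
vice far [490.92  -56.783  60.   ]
spool far [420.247 200.332  74.   ]
```

Both views agree. The stop face is at x≈670 for y≈88 with yaw≈0.026, and the nest centre is at about (577, 89) with yaw≈0.06. I'll push at the nest's middle with closed fingers, low down, so the stop squares it up.

Run:
```python
from h import *
yaw=.026; n=np.array([np.cos(yaw),np.sin(yaw),0])
set_gripper(0)
def st(m):
    s=env.read_state(); print(m,round(s["time_s"],2),s["tool_pos"],s["force"],s["wrist_torque"],round(s["width"],1)); return s["tool_pos"]
env.move_l([480,87,112],rate=250); st("down")
a=np.array([480,87,112.])
print(env.move_l(a+n*45,rate=60,f_stop=2.5)); c=st("touch")
print(env.move_l(a+n*95,rate=25,f_stop=20)); c=st("stop"); env.hold(.3); c=st("held")
```

```text
down 5.45 [480.606  87.102 112.809] [ 0.13  -0.099  1.086] [-0.024  0.006  0.02 ] 0.7
True
touch 5.95 [506.871  87.747 112.431] [ 0.642  0.189 -0.363] [ 0.008 -0.032 -0.039] 0.6
True
stop 7.57 [541.781  88.502 111.239] [-0.492  0.018  0.296] [ 0.037 -0.005 -0.023] 0.4
held 7.87 [541.594  88.464 111.063] [-0.123  0.062 -1.116] [-0.019 -0.008 -0.051] 0.5
```

The arm stopped near the expected seating (541.8 against about 544) but with no residual force. I'll push again to confirm the stop is firm.

Run:
```python
from h import *
yaw=.026; n=np.array([np.cos(yaw),np.sin(yaw),0])
def st(m):
    s=env.read_state(); print(m,round(s["time_s"],2),s["tool_pos"],s["force"],s["wrist_torque"]); return s["tool_pos"]
a=np.array([480,87,112.]); c=st("0")
for k in range(4):
    d=(c-a)@n
    r=env.move_l(a+n*(d+8),rate=12,f_stop=22); c=st(r); env.hold(.15); c=st("h")
cv2.imwrite("pics/top2.png",viewer.camera("top")[100:240,230:370])
```

```text
0 7.87 [541.594  88.464 111.063] [-0.123  0.062 -1.116] [-0.019 -0.008 -0.051]
True 8.34 [542.077  88.453 110.82 ] [-0.298 -0.151  0.214] [-0.026  0.012  0.   ]
h 8.49 [541.97   88.417 110.586] [-0.394 -0.464  0.317] [ 0.102  0.011 -0.   ]
True 9.03 [542.344  88.42  110.297] [-0.988  0.08   0.185] [0.003 0.147 0.011]
h 9.18 [542.303  88.409 110.093] [-0.467  0.809 -0.332] [ 0.025  0.067 -0.015]
True 9.82 [542.601  88.317 109.851] [-1.241 -0.531  0.606] [-0.006  0.146  0.025]
h 9.97 [542.63   88.298 109.686] [-0.729 -0.684  1.095] [0.064 0.083 0.027]
False 10.83 [543.905  88.353 109.927] [-19.537   0.937   3.161] [0.09  2.379 0.035]
h 10.98 [543.878  88.347 109.876] [-19.309   0.395   3.089] [ 0.058  2.372 -0.043]
```

The nest holds firm at about 20 N with TCP x 543.9, above its 10 N sliding limit. I'll back off, rise and look.

Run:
```python
from h import *
env.move_l([495,87,112],rate=80); env.move_l([495,87,300],rate=250); set_gripper(40); env.hold(.2)
s=env.read_state(); im=viewer.camera("wrist"); t=viewer.camera("top"); print(s["time_s"],s["tool_pos"],s["force"],s["width"])
np.savez("w2.npz",tp=s["tool_pos"],q=s["orientation"]); cv2.imwrite("pics/w2.png",im);cv2.imwrite("pics/t2.png",t)
cv2.imwrite("pics/w2c.png",cv2.resize(im[0:190,220:420],None,fx=3,fy=3,interpolation=cv2.INTER_CUBIC))
```

```text
13.75 [495.002  87.005 300.032] [-0.566 -0.13   0.11 ] 39.96149355597539
```

View pics/w2c.png

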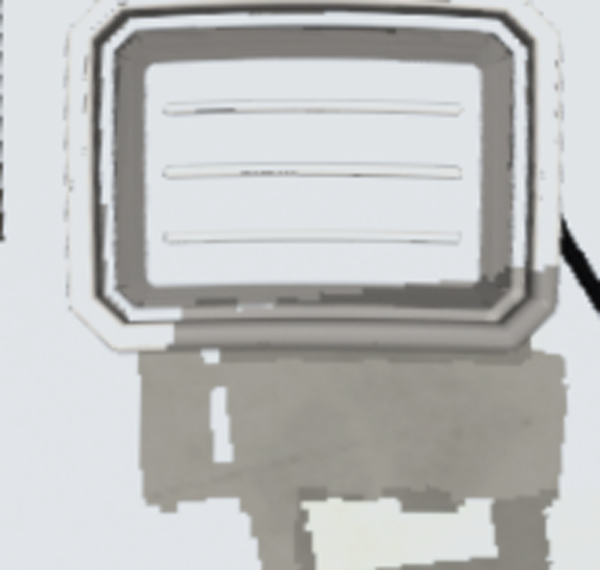

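The tray now appears square with the gripper. Its near rim edge runs from crop (115,350) to (525,348), its left edge is at column 66 and its right edge at column 560. I'll cast these to confirm the seating.

Run:
```python
from h import *
p=viewer.camera_params("wrist"); w=np.load("w2.npz"); f=lambda u,v,z=98: rayw(p,(220+(u+.5)/3-.5,(v+.5)/3-.5),z,w["tp"],w["q"])
for n,u,v in(("near L",120,350),("near R",522,348),("L",66,170),("R",561,170),("inner nearL",128,322),("inner nearR",505,322)): print(n,f(u,v))
t=cv2.imread("pics/t2.png"); cv2.imwrite("pics/t2c.png",cv2.resize(t[115:230,250:360],None,fx=5,fy=5,interpolation=cv2.INTER_CUBIC))
yaw=.026; c=np.array([612.3,88.5,0]); Rz=R.from_euler("z",yaw)
for s_ in(1,-1):
  g=c+Rz.apply([-52.5,s_*47,0]); print(g)
  for k in(1,-1):
    q=Rz*R.from_euler("z",k*np.pi/2)*R.from_matrix(np.diag([1,-1,-1.])); print(s_,k,env.ik([g[0],g[1],167],q.as_quat()))
```

```text
near L [551.385 143.92   98.   ]
near R [555.264  21.969  98.   ]
L [607.172 160.775  98.   ]
R [611.152  12.486  98.   ]
inner nearL [559.933 141.387  98.   ]
inner nearR [562.91   27.757  98.   ]
[558.596 134.119   0.   ]
1 1 [ 0.215  0.538  1.824 -0.     0.78   0.189]
1 -1 None
[561.04   40.151   0.   ]
-1 1 [ 0.05   0.525  1.851 -0.     0.766  0.024]
-1 -1 None
```

View pics/t2c.png

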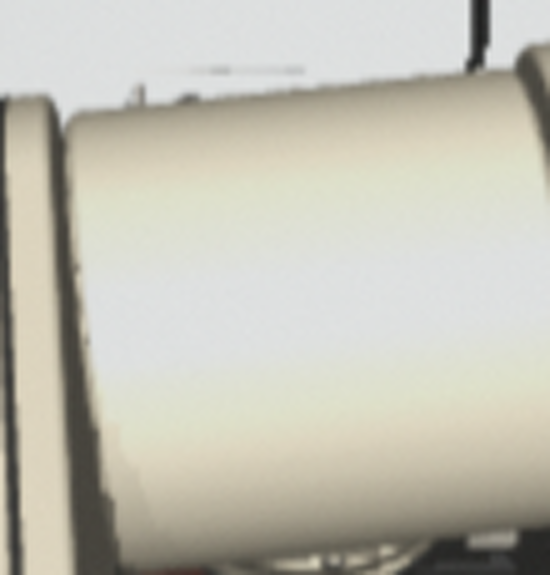

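The near rim edge casts to (551,144)–(555,22), giving yaw 0.03 and a nest centre of about (611.7, 86.7). That matches the seated position 58 mm before the face at x≈670. The arm hides the stop in the top view, but the force and the geometry agree. Next I'll grip the near rim beside the right corner.

```bash
cat >> h.py <<'E'
YAW=.028; Rz=R.from_euler("z",YAW); C=np.array([611.7,86.7,0])
Q0=Rz*R.from_euler("z",np.pi/2)*R.from_matrix(np.diag([1,-1,-1.]))
G0=C+Rz.apply([-52.6,-47,167])
def st(m):
    s=env.read_state(); print(m,round(s["time_s"],2),s["tool_pos"],s["force"],s["wrist_torque"],round(s["width"],1),round(s["grip_force"],1)); return s
E
python3 - <<'E'
from h import *
env.reach(G0+[0,0,70],Q0.as_quat()); st("above")
print(env.move_l(G0+[0,0,15],rate=120)); print(env.move_l(G0,rate=30,f_stop=5)); env.hold(.2); s=st("down")
im=viewer.camera("wrist"); cv2.imwrite("pics/w3.png",im)
E
```

```text
above 15.33 [560.407  38.3   237.095] [-0.441 -0.78   0.703] [-0.089 -0.059  0.008] 40.4 0.0
False
False
down 16.79 [560.511  38.254 167.117] [-0.638 -0.116 -0.566] [-0.077 -0.077 -0.017] 40.1 0.0
```

View pics/w3.png

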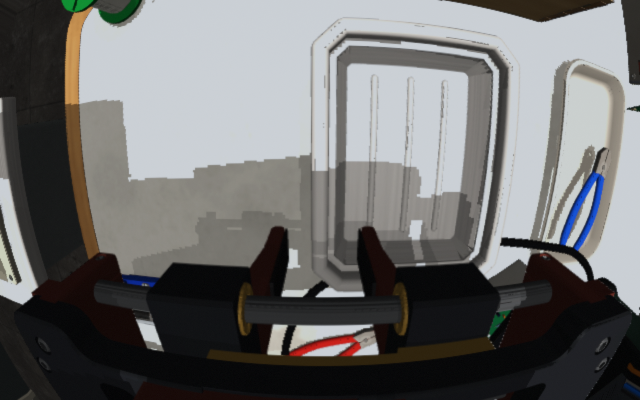

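The fingers straddle the near rim, with the outer finger at (280,250), the inner at (370,250) and the rim band between columns 312 and 335. Now close and begin the corner peel.

Run:
```python
from h import *
set_gripper(0); env.hold(.2); s=st("grip")
g=s["tool_pos"]; q=R.from_quat(s["orientation"])
piv=C+Rz.apply([51,68,84]); d=Rz.apply(np.array([51,68,0])/85); a=np.cross([0,0,1],d)
np.savez("grip.npz",g=g,q=s["orientation"],piv=piv,a=a)
for th in(.02,.04,.06,.08,.1):
    r=R.from_rotvec(a*th); env.move_l(piv+r.apply(g-piv),(r*q).as_quat(),rate=12); st(th)
cv2.imwrite("pics/s3.png",viewer.camera("scene")); cv2.imwrite("pics/w4.png",viewer.camera("wrist"))
s3=cv2.imread("pics/s3.png")[130:290,210:410]; cv2.imwrite("pics/s3c.png",cv2.resize(s3,None,fx=3.5,fy=3.5,interpolation=cv2.INTER_CUBIC))
```

```text
grip 17.63 [559.646  38.175 166.791] [-5.818 -1.329  1.991] [-0.109  0.832  0.117] 8.6 29.7
0.02 18.05 [560.672  39.682 169.797] [-3.274 -0.697 -1.21 ] [0.008 0.376 0.102] 8.9 29.7
0.04 18.49 [561.615  41.133 173.026] [-3.206  0.544 -1.142] [0.192 0.509 0.023] 8.9 29.8
0.06 18.93 [562.751  42.404 176.036] [-2.779  0.321  0.268] [-0.141  0.421  0.004] 8.9 29.7
0.08 19.38 [563.92   44.075 178.888] [-1.66  -1.207 -2.18 ] [-0.126  0.238  0.064] 8.8 29.7
0.1 19.82 [564.89   45.649 181.798] [-1.08   1.279 -2.415] [-0.124  0.186  0.031] 8.7 29.7
```

View pics/s3c.png

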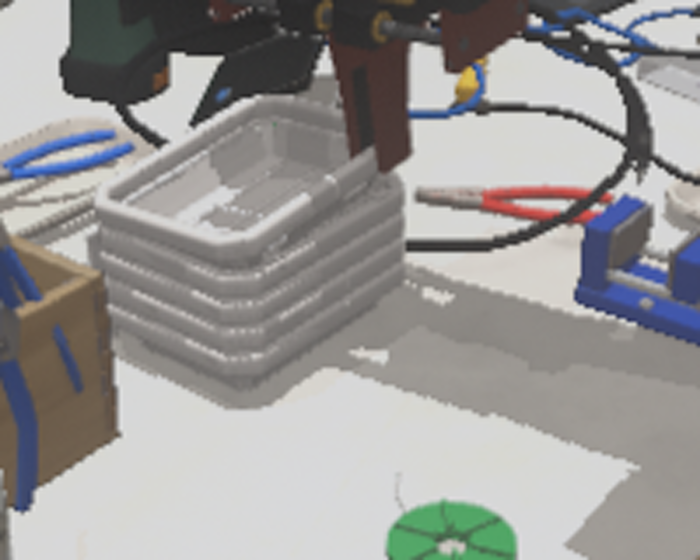

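The top tray's near-right corner (crop ~(375,165)) is lifting off and the four lower trays stay put. I'll tilt to 0.2 rad, raise, level and look.

Run:
```python
from h import *
z=np.load("grip.npz"); g,piv,a=z["g"],z["piv"],z["a"]; q=R.from_quat(z["q"])
for th in(.13,.16,.2):
    r=R.from_rotvec(a*th); P=piv+r.apply(g-piv); env.move_l(P,(r*q).as_quat(),rate=20); st(th)
for dz in(8,25,60): env.move_l(P+[0,0,dz],rate=40); st(dz)
cv2.imwrite("pics/s4.png",viewer.camera("scene"))
s3=cv2.imread("pics/s4.png")[80:290,190:430]; cv2.imwrite("pics/s4c.png",cv2.resize(s3,None,fx=2.8,fy=2.8,interpolation=cv2.INTER_CUBIC))
```

```text
0.13 20.33 [566.67   48.253 186.185] [-1.844 -0.413 -1.263] [0.072 0.172 0.157] 8.7 29.6
0.16 20.75 [568.616  50.8   190.484] [-0.788  0.687 -0.911] [0.024 0.068 0.024] 8.6 29.7
0.2 21.25 [571.069  54.329 195.902] [-0.325 -0.343 -2.088] [ 0.002 -0.075 -0.046] 8.9 29.8
8 21.6 [571.112  54.075 204.313] [ 0.156  0.03  -1.695] [ 0.011 -0.048  0.02 ] 8.3 29.8
25 22.18 [570.953  54.127 221.104] [-0.054  0.015 -2.132] [ 0.022 -0.023 -0.011] 8.7 29.8
60 23.2 [570.762  54.101 255.65 ] [-0.358 -0.265 -2.511] [-0.022 -0.066 -0.026] 8.7 29.8
```

View pics/s4c.png

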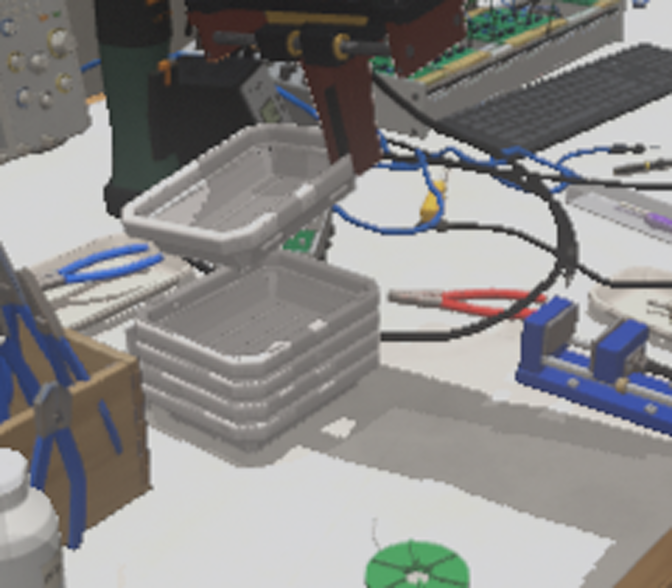

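The tray is free, with a clear gap over the nest, which stands undisturbed. Next I'll level it, carry it to the right (−y) and check its level with the cameras.

Run:
```python
from h import *
z=np.load("grip.npz"); g=z["g"]; q=z["q"]
p=g.copy(); p[2]=375
env.move_l(p,q,rate=70); st("level")
env.move_l(p+[-60,-240,0],rate=120); env.hold(1.0); st("side")
w=viewer.camera("wrist"); s=viewer.camera("scene"); t=viewer.camera("top"); cv2.imwrite("pics/w5.png",w);cv2.imwrite("pics/s5.png",s);cv2.imwrite("pics/t5.png",t)
m=np.vstack([np.hstack([cv2.imread("pics/w3.png")[:300,280:540],w[:300,280:540]]),np.hstack([t[100:260,240:500],s[60:220,180:440]])])
cv2.imwrite("pics/m5.png",cv2.resize(m,None,fx=1.3,fy=1.3))
```

```text
level 25.12 [559.556  38.264 374.546] [-0.469 -0.64  -2.248] [-0.09  -0.041  0.016] 8.4 29.8
side 28.33 [ 499.655 -201.843  374.983] [-0.13  -0.735 -1.447] [-0.111 -0.015 -0.001] 8.6 29.8
```

View pics/m5.png

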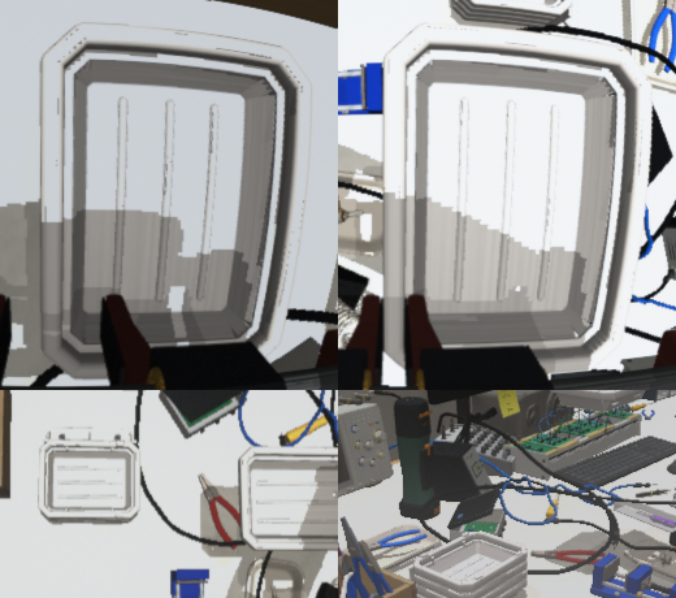

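The composite shows the tray held out to the side, with the nest still square against the stop in the top view, and the pliers and vice undisturbed. The tray's far-x side looks a little narrower than while nested (256 against 270 px wide), which suggests a slight sag in the grip. I'll measure that numerically by tracking rim points between the nested and held wrist pictures, then fitting a rigid transform.

```bash
cat > tilt.py <<'E'
from h import *
from scipy.optimize import least_squares
p=viewer.camera_params("wrist"); T=p["tool_from_camera"]
def proj(X):  # tool -> pixel
    c=(X-T[:3,3])@T[:3,:3]; r=np.hypot(c[:,0],c[:,1]); t=np.arctan2(r,-c[:,2])
    return np.c_[p["cx"]+p["fx"]*t*c[:,0]/r,p["cy"]-p["fx"]*t*c[:,1]/r]
TP=np.array([560.511,38.254,167.117])
def oct(hx,hy,c,z): return [[sx*a,sy*b,z] for sx in(1,-1) for sy in(1,-1) for a,b in((hx-c,hy),(hx,hy-c))]
def fit(imA,imB,verbose=True):
    a,b=(cv2.GaussianBlur(cv2.cvtColor(cv2.imread(f),cv2.COLOR_BGR2GRAY),(3,3),0) for f in(imA,imB))
    L=np.array(oct(58,75,14,98)+oct(49,66,10.3,98)); world=C+Rz.apply(L)
    tool=Q0.inv().apply(world-TP); uv=proj(tool)
    mask=np.zeros_like(a); o=uv[:8]; i=uv[8:]
    cv2.fillConvexPoly(mask,cv2.convexHull(o.astype(np.float32)).astype(int),255); mask=cv2.dilate(mask,np.ones((7,7)))
    cv2.fillConvexPoly(mask,cv2.convexHull(i.astype(np.float32)).astype(int),0); mask[225:]=0
    f=cv2.goodFeaturesToTrack(a,120,.02,5,mask=mask)
    kw=dict(winSize=(17,17),maxLevel=2)
    n,s,_=cv2.calcOpticalFlowPyrLK(a,b,f,None,**kw); bk,s2,_=cv2.calcOpticalFlowPyrLK(b,a,n,None,**kw)
    ok=(np.linalg.norm((bk-f)[:,0],axis=1)<.5)&(s[:,0]>0); A,B=f[ok,0],n[ok,0]
    W=np.array([rayw(p,u,98,TP,Q0.as_quat()) for u in A]); X=Q0.inv().apply(W-TP)
    g=np.array([0,0,74.])
    res=lambda v:(proj(R.from_rotvec(v[:3]).apply(X-g)+g+v[3:]*20)-B)
    r=least_squares(lambda v:np.r_[res(v).ravel(),v[3:]*20/2.],np.zeros(6),loss="soft_l1")
    e=np.linalg.norm(res(r.x),axis=1)
    rot=Q0.apply(r.x[:3]); print(len(A),"pts med err",np.median(e),"rot in world axes",rot,"shift tool mm",r.x[3:]*20,"u range",A.min(0),A.max(0))
    return rot
if __name__=="__main__":
    import sys; fit(sys.argv[1],sys.argv[2])
E
python3 tilt.py pics/w3.png pics/w5.png
```

```text
1 pts med err 1.523539680904405e-09 rot in world axes [ 0.014 -0.    -0.015] shift tool mm [ 0.  0. -0.] u range [346.  36.] [346.  36.]
```

```bash
cat > tilt2.py <<'E'
from tilt import *
from scipy.ndimage import map_coordinates as mc
def gray(f): return cv2.GaussianBlur(cv2.cvtColor(cv2.imread(f),cv2.COLOR_BGR2GRAY),(3,3),0).astype(float)
def run(fa,fb):
    a,b=gray(fa),gray(fb); g=np.array([0,0,74.])
    X,A,N,D=[],[],[],[]
    for hx,hy,c in((58,75,14),(49,66,10.3)):
        h=np.array([[hx,-hy+c],[hx,hy-c],[hx-c,hy],[-hx+c,hy],[-hx,hy-c],[-hx,-hy+c]])
        for P,Q in zip(h[:-1],h[1:]):
            for t in np.linspace(.06,.94,14):
                m=P+(Q-P)*t; dn=np.array([(Q-P)[1],-(Q-P)[0]])/np.linalg.norm(Q-P)
                w=C+Rz.apply([[*m,98],[*(m+dn),98]]); x=Q0.inv().apply(w-TP); u=proj(x); n=(u[1]-u[0])/np.linalg.norm(u[1]-u[0])
                if u[0][1]>222 or u[0][1]<12: continue
                S=np.arange(-22,22.1,.5); pr=lambda I:mc(I,[u[0][1]+S*n[1],u[0][0]+S*n[0]],order=1)
                ga,gb=np.gradient(pr(a)),np.gradient(pr(b)); k=slice(22,-22); best=[]
                for s in range(-20,21):
                    p1,p2=ga[k],gb[22+s:len(gb)-22+s]; best.append(p1@p2/(np.linalg.norm(p1)*np.linalg.norm(p2)+1e-6))
                j=int(np.argmax(best))
                if best[j]>.85 and 0<j<40 and np.linalg.norm(ga[k])>6: X.append(x[0]);A.append(u[0]);N.append(n);D.append((j-20)/2)
    X,A,N,D=map(np.array,(X,A,N,D))
    res=lambda v:((proj(R.from_rotvec(v[:3]).apply(X-g)+g+v[3:]*20)-A)*N).sum(1)-D
    r=least_squares(lambda v:np.r_[res(v),v[3:]*20/1.5],np.zeros(6),loss="soft_l1",f_scale=.5)
    e=np.abs(res(r.x)); rot=Q0.apply(r.x[:3]); cov=np.linalg.inv(r.jac.T@r.jac)
    print(fb,len(D),"med",np.median(e),"p80",np.quantile(e,.8),"rot world",rot,"shift",r.x[3:]*20,"sd",np.sqrt(np.diag(cov))[:3]); return rot
if __name__=="__main__":
    import sys; run("pics/w3.png",sys.argv[1])
    # hand picks from the composite
    h=lambda L,o:np.array([[280+(u-o)/1.3,v/1.3] for u,v in L])
    A=h([(73,24),(42,57),(285,45),(312,82)],0); B=h([(415,25),(386,58),(620,43),(646,75)],338)
    A2=h([(123,100),(170,102),(214,107)],0); B2=h([(463,100),(512,102),(556,104)],338)
    W=np.array([rayw(p,u,98,TP,Q0.as_quat()) for u in A]+[rayw(p,u,66,TP,Q0.as_quat()) for u in A2]); X=Q0.inv().apply(W-TP); g=np.array([0,0,74.]); Bb=np.vstack([B,B2])
    print(C+0, Rz.inv().apply(W-C))
    r=least_squares(lambda v:np.r_[(proj(R.from_rotvec(v[:3]).apply(X-g)+g+v[3:]*20)-Bb).ravel(),v[3:]*20/1.5],np.zeros(6),loss="soft_l1")
    print("hand",Q0.apply(r.x[:3]),r.x[3:]*20,r.fun.round(1))
E
python3 tilt2.py pics/w5.png; python3 tilt2.py pics/w4.png | head -1
```

```text
pics/w5.png 66 med 0.22696359757470552 p80 0.353272972008853 rot world [ 0.003  0.004 -0.001] shift [0.207 1.477 0.021] sd [0.014 0.014 0.005]
[611.7  86.7   0. ] [[-47.031  73.649  98.   ]
 [-58.474  60.475  98.   ]
 [ 41.282  74.893  98.   ]
 [ 55.296  60.964  98.   ]
 [-23.166  47.657  66.   ]
 [ -1.129  47.973  66.   ]
 [ 20.872  47.394  66.   ]]
hand [-0.043 -0.007  0.022] [0.912 4.454 0.412] [-0.1  0.2 -0.2 -0.5 -0.1 -1.5  1.3  0.9  1.4  0.3 -1.1 -0.4 -1.9  1.
  0.6  3.   0.3]
pics/w4.png 91 med 0.2744377112099752 p80 0.49910614442312684 rot world [ 0.001 -0.005  0.004] shift [0.21  1.61  0.701] sd [0.013 0.011 0.004]
```

The fit is good: 66 edge points, median residual 0.23 px. The tray's rotation in the grip is below 0.01 rad, plus a 1.5 mm centring shift, so the apparent narrowing was only that shift. A last check of tool tilt and stillness, then hand in.

Run:
```python
from h import *
from tilt2 import run
s=st("now"); print("tool tilt vs Q0",(R.from_quat(s["orientation"])*Q0.inv()).as_rotvec())
env.move_l(s["tool_pos"],Q0.as_quat(),rate=20); env.hold(1.0); s=st("levelled"); D=R.from_quat(s["orientation"])*Q0.inv(); print("tilt",D.as_rotvec(),s["dq"])
cv2.imwrite("pics/w6.png",viewer.camera("wrist")); rot=run("pics/w3.png","pics/w6.png")
tilt=np.hypot(*(rot+D.as_rotvec())[:2]); print("tray tilt",tilt)
if tilt<.03 and s["grip_force"]>25: print(workorder.sign_off())
```

```text
now 28.48 [ 499.668 -201.822  375.012] [ 0.704 -0.219 -2.335] [-0.084 -0.003  0.012] 9.0 29.8
tool tilt vs Q0 [-0.     0.002  0.   ]
levelled 29.73 [ 499.666 -201.824  375.018] [-0.006  0.814 -2.683] [-0.124  0.021 -0.031] 9.2 29.8
tilt [ 0. -0.  0.] [ 0.001 -0.     0.001 -0.001 -0.002 -0.001]
pics/w6.png 64 med 0.22379538418440892 p80 0.3687578758330555 rot world [ 0.001  0.002 -0.002] shift [0.232 1.498 0.143] sd [0.014 0.014 0.005]
tray tilt 0.002257429473207385
the job is handed in; nothing more can be done
None
```

I pushed the nest firmly against the stop, peeled the top tray off by its near-right corner, and handed in at about 30 s holding the tray level, its underside roughly 27 cm up and its middle about 24 cm to the right of the nest's; the lower trays still stand at the stop, and nothing touched the pliers, tape or spool.

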